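Latch a circuit board into its soldering pallet

TASK

Lock the circuit board into the soldering pallet: with a fingertip, push each of the three steel swivel latches round on its pivot until its arm points straight in over the board, square to the board's edge. The board stays lying in its pocket: do not lift or shift it, and do not press on it, as its parts are not soldered yet. Leave the jar, tin, tip cleaner and tweezers where they are.

Things in the scene. Friction and masses are not known exactly. Their poses are not given: they have to be found in the camera images.
- pallet: Fixed dark-grey soldering pallet, a plate 240 mm (its x) by 330 mm (its y), 12 mm thick. Origin: centre of its underside, on the bench; x to its far side, z up. A pocket 3 mm deep centred at [-0.03, 0] holds the board. Two small fixed hooks, to 24 mm above the bench, overhang the board's near (-x) edge at y = +-0.045. On each of the other three sides is one steel swivel latch.
- board: Green circuit board 120 x 150 x 2.4 mm, 0.15 to 0.3 kg, loose in the pallet's pocket (1 mm play), its face just under the pallet's face. Origin: centre of its underside, 9 mm above the bench; axes as the pallet's. Loose-stuffed parts up to 25 mm tall stand within x -0.05 to 0.025 and y +-0.04 of its centre; elsewhere only flat parts 1 mm high.
- left_latch (a joint): Turn of the left latch (pallet's left (+y) side) about its upright pivot, anticlockwise from above positive. 0: arm points straight away from the board (pallet's +y); +3.14 or -3.14: straight in over the board, square to its edge. Turns either way past these, without stop there; stays where left; friction about 0.05 N m.
- left_pivot (a point): On the left latch's pivot axis, at mid-height of its arm, 19 mm above the bench; [-0.030, +0.111, 0.019] in the pallet's frame, 36 mm outside the board's edge. Steel arm 12 mm wide, round nose 50 mm from the axis, spanning 14 to 24 mm above the bench: it swings clear over the board. Hub on the axis: 19 mm diameter, to 36 mm above the bench. The point's x axis points along the arm to the nose.
- right_latch (a joint): Turn of the right latch (pallet's right (-y) side) about its upright pivot, anticlockwise from above positive. 0: arm points straight away from the board (pallet's -y); +3.14 or -3.14: straight in over the board, square to its edge. Turns either way past these, without stop there; stays where left; friction about 0.05 N m.
- right_pivot (a point): On the right latch's pivot axis, at mid-height of its arm, 19 mm above the bench; [-0.030, -0.111, 0.019] in the pallet's frame, 36 mm outside the board's edge. Steel arm 12 mm wide, round nose 50 mm from the axis, spanning 14 to 24 mm above the bench: it swings clear over the board. Hub on the axis: 19 mm diameter, to 36 mm above the bench. The point's x axis points along the arm to the nose.
- far_latch (a joint): Turn of the far latch (pallet's far (+x) side) about its upright pivot, anticlockwise from above positive. 0: arm points straight away from the board (pallet's +x); +3.14 or -3.14: straight in over the board, square to its edge. Turns either way past these, without stop there; stays where left; friction about 0.05 N m.
- far_pivot (a point): On the far latch's pivot axis, at mid-height of its arm, 19 mm above the bench; [+0.066, 0, 0.019] in the pallet's frame, 36 mm outside the board's edge. Steel arm 12 mm wide, round nose 50 mm from the axis, spanning 14 to 24 mm above the bench: it swings clear over the board. Hub on the axis: 19 mm diameter, to 36 mm above the bench. The point's x axis points along the arm to the nose.
- flux_jar: Bystander: small jar, 34 mm diameter, 38 mm high, loose on the pallet's far left corner. Origin: centre of its underside.
- parts_tin: Bystander: open brass-coloured tin of scrap parts, 92 mm diameter, 30 mm high, loose on the bench left of the pallet. Origin: centre of its underside.
- tip_cleaner: Bystander: black round holder with copper wool, 82 mm diameter, 60 mm high, loose on the bench right of the pallet. Origin: centre of its underside.
- tweezers: Bystander: steel tweezers 130 mm long, lying flat on the bench beyond the pallet, 6 mm high. Origin: middle, on the bench.
Not all that is in view belongs to the job. Of the things like the board, leave any that is blue or brown; of the rest the larger one is meant.

How it is judged:
By the outcome, as a careful person would: the job done as asked, in the order asked, and still so for the second after the job is handed in, with the robot touching nothing.
It also fails if it takes over 69 s, if anything falls off the work surface, if the arm or the gripper's body presses on something with over 40 N, if the wrist force passes 120 N, or if a joint passes its speed limit or range.

ROBOT

A 6-joint arm with a two-finger parallel gripper is mounted at the origin on the work surface. World frame = base frame: x ahead of the robot, y to its left, z up, the work surface at z = 0. Lengths are in m, angles in rad, forces in N, time in s.
With the tool pointing down it reaches from about 0.35 to 0.975 m from the base axis. Payload 4.9 kg.
Tool frame: the origin (TCP) lies on the centre line of the jaws, within the pads' length; the fingertips stand ctrl.nose_length ahead of it and the grasp point (between the pads) lies 2 mm behind it (ctrl.nose_length is the distance from the TCP to the fingertips, in m); z points along the fingers, y is the direction in which the jaws open and shut (so a half turn about z gives the same grasp; the last joint's range is limited). The gripper opens to 85 mm and grips with 20 to 120 N. Pads are 22 mm wide; open, the fingers measure 114 mm over their backs; the gripper's body (76 mm by 85 mm) begins 54 mm behind the grasp point. The pads swing forward as they close: fully open they stand 13 mm farther back than shut.
Start: joints at [-1.246, 0.053, 1.613, -0, 1.476, -0.119], TCP at [0.268, -0.564, 0.248] pointing down, gripper open.
Joint ranges: [-3.01, 3.01], [-1.01, 2.22], [0.06, 2.58], [-1.02, 4.17], [0.09, 2.62], [-3.14, 3.14]. Speed limits (rad/s): [2.57, 2.57, 3.14, 3.14, 3.14, 3.14].

INTERFACE

Orientations are given as a rotation vector (axis times angle).
In Python, from station import sensors, get_image, order, ctrl gives the robot as it stands.
- The arm moves only by the tool move_arm, never from a script. Its argument "increments" is a list of rows, each a list of 5 numbers: the shift along the tool's x, y, z in cm, then the turn about the tool's z in degrees, then the finger opening in cm, from 0 to 8.54. In form: [[dx, dy, dz, twist, gripper], ...]. A call has 1 to 5 rows; each row is the pose to reach, as a shift and turn from the pose commanded when the call began, along the tool's axes at that moment; what a row does not reach only later rows make up. A row lasts 1/8 s, in which the tool goes at most 62.5 mm and 10.7 degrees, less where a joint would pass 70% of its speed; a pose out of reach is approached as far as the arm can. A call with a gripper value outside its range is refused whole. The fingers move at their own pace and stop on an object; "newtons" is the grip in N (left out, the last holds). Time passes only in rows, so rows that repeat a pose let the fingers close. It gives the time, the measured TCP pose, the force and the opening at its end, in the units of the state.
- sensors.get_obs(): the state, without advancing time (a new reading comes with each control period).
- get_image(name): name is "scene" or "side" or "wrist"; returns a dict with "image" (384x512x3 uint8, red, green, blue), "K" (3x3 intrinsics, pixels), "R" (3x3) and "t" (3): a world point X has camera coordinates R X + t. Camera axes: x right, y down, z forward; pixel columns grow to the right and rows downward; lengths in m; the calibration is good to about 2 mm. A picture is of the moment at which its call begins. There is no depth.
- order.finish_job(): hands the job in, once; it reports no verdict.
The state is a dict: "t": time; "q": joint angles; "dq": joint speeds; "effort": joint torques, N m; "tool_pos": TCP position; "tool_rot": TCP orientation; "contact_force": force on the tool from outside, world axes, zero at the start; "wrist_torque": the same for the moment, N m; "opening": finger opening in m.
Only numpy, scipy, OpenCV 4.12 (cv2) and the standard library are available. Lean on these libraries where they do the work, as an engineer would, in place of code of your own. Each camera call takes 0.05 s, during which the arm holds its last target.

## Working session

There is one attempt and no reset: what is moved stays moved. The work goes in short steps, Python scripts to look and compute and a tool call to move; the robot and the scene stay as the last step left them, time stands still between calls to the robot, and variables do not carry over. Pictures are saved under pics/ and viewed, and the job is handed in when it is done.

Besides the shell and the picture viewer there is one more tool, called after ">>>" as name(argument=value, ...), one argument or row to a line, values as JSON. move_arm: Moves the arm, as the interface text tells. Its arguments: {"type":"object","properties":{"increments":{"type":"array"},"newtons":{"type":"number"}},"required":["increments"]}

```bash
mkdir -p pics; ls
python3 - <<'E'
from station import sensors,get_image,ctrl
import cv2
o=sensors.get_obs();print(o, ctrl.nose_length)
for n in("scene","side","wrist"):
    d=get_image(n);cv2.imwrite(f"pics/{n}0.png",d["image"][:,:,::-1]);print(n,d["K"],d["R"],d["t"])
E
```

```text
pics
{'t': 0.0, 'q': array([-1.24598927e+00,  5.33720078e-02,  1.61427883e+00, -1.93019582e-05,
        1.47597557e+00, -1.19021517e-01]), 'dq': array([ 2.21911592e-04, -2.17867628e-03,  2.80178794e-05,  7.30852394e-04,
       -2.33069464e-04, -6.83552398e-04]), 'effort': array([ 1.49879397e-03, -3.93676400e+01, -3.70176458e+01, -5.89862043e-05,
        7.04114093e-03,  5.03794851e-06]), 'tool_pos': array([ 0.26817363, -0.56390432,  0.24706264]), 'tool_rot': array([-3.06258210e+00, -6.91014282e-01,  3.57914682e-04]), 'contact_force': array([0.50639296, 0.50147725, 0.0828027 ]), 'wrist_torque': array([0.04540953, 0.05566361, 0.00868666]), 'opening': 0.08560472859421789} 0.017
scene [[438.51099879   0.         265.05284527]
 [  0.         438.51099879 188.31593494]
 [  0.           0.           1.        ]] [[ 0.74288694  0.66941235 -0.00247078]
 [ 0.42841201 -0.47826406 -0.76663331]
 [-0.51437549  0.56846336 -0.64208042]] [-0.44383478 -0.11659298  1.3502867 ]
side [[439.29321657   0.         252.68741061]
 [  0.         439.29321657 194.73798513]
 [  0.           0.           1.        ]] [[-0.82742476  0.56129493 -0.01778399]
 [ 0.34864635  0.48861068 -0.79981581]
 [-0.44024311 -0.66798772 -0.599982  ]] [ 0.35257194 -0.1770727   1.45972517]
wrist [[295.42952482   0.         257.87191772]
 [  0.         295.42952482 194.73307647]
 [  0.           0.           1.        ]] [[ 0.42934485 -0.90313632 -0.00279131]
 [-0.85936385 -0.40948239  0.30629716]
 [-0.27777108 -0.12910836 -0.95193186]] [-0.62300968 -0.04029603  0.38182564]
```

View pics/scene0.png

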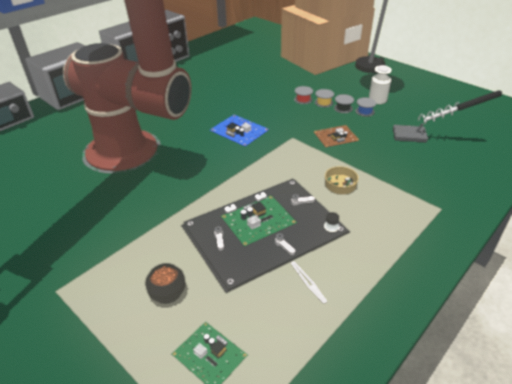

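View pics/side0.png

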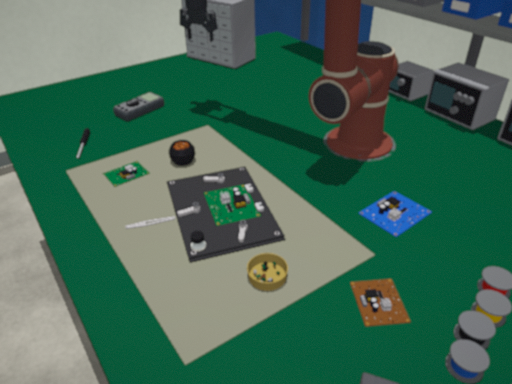

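View pics/wrist0.png

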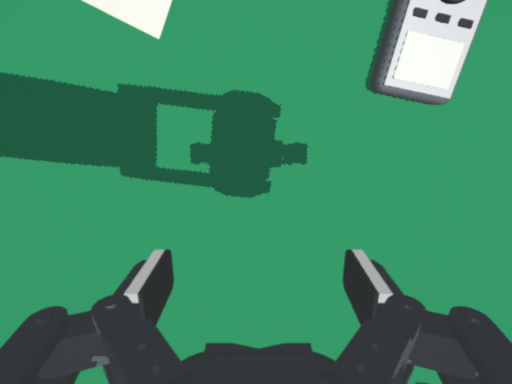

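The scene view shows the pallet with its green board near pixel (265,230), the tin at (341,180), the jar at (332,224), the tip cleaner at (166,284) and the tweezers at (308,281). I'll zoom in to measure.

Run:
```python
import cv2
a=cv2.imread("pics/scene0.png")[165:305,170:370];cv2.imwrite("pics/sc1.png",cv2.resize(a,None,fx=4,fy=4,interpolation=cv2.INTER_CUBIC))
a=cv2.imread("pics/side0.png")[155:295,115:305];cv2.imwrite("pics/si1.png",cv2.resize(a,None,fx=4,fy=4,interpolation=cv2.INTER_CUBIC))
```

```text
(no output)
```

View pics/sc1.png

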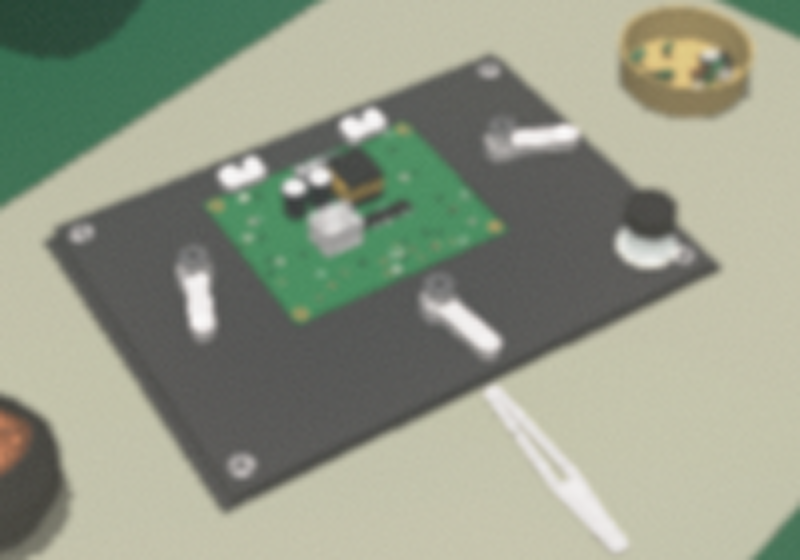

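View pics/si1.png

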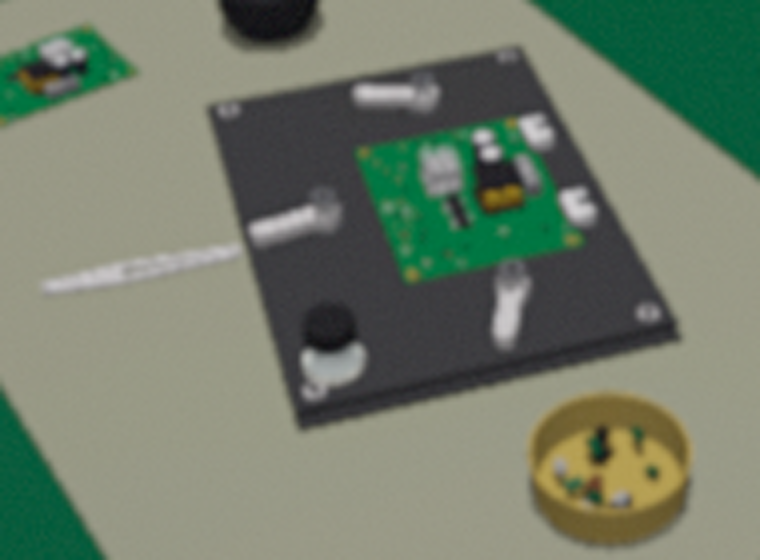

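```bash
cat > h.py <<'E'
import numpy as np,cv2
from station import sensors,get_image,ctrl
def proj(d,X):
    c=np.asarray(X)@d["R"].T+d["t"]; p=c@d["K"].T; return p[...,:2]/p[...,2:]
def ray(d,uv,z):
    v=d["R"].T@np.linalg.solve(d["K"],[uv[0],uv[1],1]); c=-d["R"].T@d["t"]
    return c+v*(z-c[2])/v[2]
E
python3 - <<'E'
from h import *
from scipy.optimize import least_squares
S=get_image("scene");D=get_image("side")
P=np.array([[-.12,-.165,.012],[-.12,.165,.012],[.12,.165,.012],[.12,-.165,.012],[-.09,-.075,.0114],[-.09,.075,.0114],[.03,.075,.0114],[.03,-.075,.0114]])
s=np.array([[50,238],[492,55],[720,264],[226,497],[210,203],[405,125],[503,228],[300,322]])/4+[170,165]
e=np.array([[522,47],[678,325],[300,415],[210,105],[515,120],[578,242],[410,280],[362,150]])/4+[115,155]
def T(p,X):
    c,n=np.cos(p[2]),np.sin(p[2]);X=np.asarray(X)
    return np.stack([p[0]+c*X[...,0]-n*X[...,1],p[1]+n*X[...,0]+c*X[...,1],X[...,2]],-1)
for use in ("s","e","b"):
    f=lambda p:np.concatenate([(proj(S,T(p,P))-s).ravel() if use!="e" else [],(proj(D,T(p,P))-e).ravel() if use!="s" else []])
    r=least_squares(f,[.6,0,0]);print(use,r.x,np.abs(r.fun).max(),r.fun.round(1))
p=r.x;np.save("p.npy",p)
piv=T(p,[[-.03,.111,.019],[-.03,-.111,.019],[.066,0,.019]]);print("piv",piv)
# noses: z=.024 top
for n,a,b in(("L",(572,133),(505,338)),("R",(203,325),(362,93)),("F",(492,343),(258,230))):
    i="LRF".index(n);
    q=[ray(S,np.array(a)/4+[170,165],.02),ray(D,np.array(b)/4+[115,155],.02)]
    base=[np.pi/2,-np.pi/2,0][i]
    for w in q:
        v=w-piv[i];print(n,w.round(3),np.hypot(*v[:2]).round(4),"latch ang",np.degrees((np.arctan2(v[1],v[0])-p[2]-base+np.pi)%(2*np.pi)-np.pi).round(1))
print("jar",ray(S,(332,232),.012),"tin",ray(S,(341,182),.02),"tc",ray(S,(166,284),.04),ray(S,(292,262),.003),ray(S,(325,300),.003))
E
```

```text
s [ 0.55969104  0.04129201 -0.28895894] 2.381009049368288 [ 0.6 -2.4 -0.  -0.1 -1.4  0.3  1.6  0.2 -1.5  0.6  0.1 -0.3  1.2  0.9
 -0.7  0.9]
e [ 0.55909953  0.04510247 -0.28503624] 2.3129538415246316 [ 0.2 -0.7  0.7 -0.7 -1.2 -0.6 -0.9 -0.2  1.2 -0.6  2.3  0.6 -0.6  1.
 -1.7  0.2]
b [ 0.55881938  0.04289333 -0.28681034] 2.7574745720637566 [ 0.9 -2.8 -0.1 -0.5 -1.4 -0.4  2.  -0.4 -1.4  0.1  0.1 -0.8  1.3  0.4
 -0.5  0.4 -0.  -1.   0.2 -1.2 -1.7 -1.2 -1.  -0.6  0.9 -1.   1.9  0.2
 -1.   0.5 -1.9 -0.3]
piv [[ 0.56144612  0.15784593  0.019     ]
 [ 0.49864358 -0.05508561  0.019     ]
 [ 0.62212335  0.02422231  0.019     ]]
L [0.589 0.197 0.02 ] 0.0478 latch ang -18.3
L [0.591 0.194 0.02 ] 0.0467 latch ang -22.4
R [ 0.532 -0.081  0.02 ] 0.0419 latch ang 68.7
R [ 0.534 -0.083  0.02 ] 0.0451 latch ang 67.8
F [0.665 0.02  0.02 ] 0.0435 latch ang 11.5
F [0.666 0.015 0.02 ] 0.045 latch ang 4.1
jar [0.6931723 0.1363696 0.012    ] tin [0.60473807 0.30193929 0.02      ] tc [ 0.53814015 -0.24131386  0.04      ] [0.6762204  0.00468243 0.003     ] [ 0.79377866 -0.02929456  0.003     ]
```

>>> move_arm(
  increments=[
    [5, -4, 0, 0, 2.4],
    [10.4, -8.3, 0, 0, 2.4],
    [15.6, -12.5, 0, 0, 2.4],
    [20.8, -16.7, 0, 0, 2.4],
    [26, -20.8, 0, 0, 2.4],
  ],
)

```text
t: 0.88
tool_pos: [0.4053, -0.2814, 0.2484]
tool_rot: [3.064, 0.691, 0.001]
contact_force: [0.6, 0.1, 0.8]
opening: 0.024
```

Run:
```python
from h import *
o=sensors.get_obs();print(o["t"],o["tool_pos"],o["opening"],ctrl.nose_length)
d=get_image("wrist");from scipy.spatial.transform import Rotation as R
Rt=R.from_rotvec(o["tool_rot"]).as_matrix();print(Rt)
c=-d["R"].T@d["t"];print("cam in tool",Rt.T@(c-o["tool_pos"]),(d["R"]@Rt))
```

```text
0.875 [ 0.40529958 -0.28144078  0.24836004] 0.024019977667275635 0.017
[[ 9.03330182e-01  4.28945534e-01  5.58061360e-04]
 [ 4.28945724e-01 -9.03330222e-01 -2.77436706e-04]
 [ 3.85108456e-04  4.89994984e-04 -9.99999806e-01]]
cam in tool [ 0.07854035 -0.00063353 -0.12689229] [[-5.26004731e-05  9.99999586e-01  9.08140156e-04]
 [-9.51870401e-01  2.28276868e-04 -3.06500715e-01]
 [-3.06500796e-01 -8.80553817e-04  9.51869995e-01]]
```

>>> move_arm(
  increments=[
    [4.3, -3.7, 0, 10, 2.4],
    [8.6, -7.4, 0, 20, 2.4],
    [13, -11.1, 0, 30, 2.4],
    [17.3, -14.9, 0, 40, 2.4],
    [21.6, -18.6, 0, 50, 2.4],
  ],
)

```text
t: 1.55
tool_pos: [0.5157, -0.0333, 0.2485]
tool_rot: [3.083, -0.603, 0.001]
contact_force: [0.5, -0.2, -0.7]
opening: 0.0242
```

```bash
cat >> h.py <<'E'
from scipy.spatial.transform import Rotation as Ro
def T(p,X):
    c,n=np.cos(p[2]),np.sin(p[2]);X=np.asarray(X)
    return np.stack([p[0]+c*X[...,0]-n*X[...,1],p[1]+n*X[...,0]+c*X[...,1],X[...,2]],-1)
PIV=np.array([[-.03,.111,.019],[-.03,-.111,.019],[.066,0,.019]])
BASE=[np.pi/2,-np.pi/2,0]
def tool():
    o=sensors.get_obs();M=Ro.from_rotvec(o["tool_rot"]).as_matrix();return o,M
E
python3 - <<'E'
from h import *
import pickle
o,M=tool();print(o["t"],o["tool_pos"],M[:,0])
d=get_image("wrist");cv2.imwrite("pics/w2.png",cv2.resize(d["image"][:,:,::-1],None,fx=1.5,fy=1.5,interpolation=cv2.INTER_CUBIC));pickle.dump(d,open("w2.pkl","wb"))
E
```

```text
1.55 [ 0.51570489 -0.03331611  0.24849151] [ 9.26264023e-01 -3.76874761e-01  6.11504315e-04]
```

View pics/w2.png

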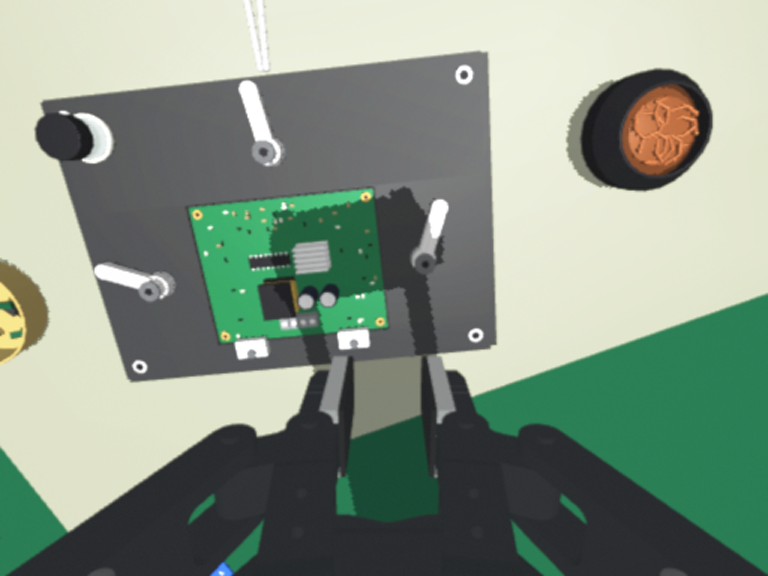

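The wrist view shows the whole pallet. Hub tops are at far (263,151), left (150,291) and right (425,262). Noses are at far (246,83), left (97,269) and right (441,201). Next I fit all of these together.

Run:
```python
from h import *
import pickle
from scipy.optimize import least_squares
d=pickle.load(open("w2.pkl","rb"))
P=np.array([[-.12,-.165,.012],[-.12,.165,.012],[.12,.165,.012],[.12,-.165,.012],[-.09,-.075,.0114],[-.09,.075,.0114],[.03,.075,.0114],[.03,-.075,.0114],[-.03,.111,.036],[-.03,-.111,.036],[.066,0,.036]])
u=(np.array([[495,347],[131,381],[43,101],[486,52],[388,327],[219,343],[188,208],[374,188],[150,291],[425,262],[263,151]])-.25)/1.5
f=lambda p:(proj(d,T(p,P))-u).ravel()
r=least_squares(f,np.load("p.npy"),loss="soft_l1");print(r.x,f(r.x).round(1));p=r.x;np.save("p.npy",p)
piv=T(p,PIV);print(piv)
for n,a in(("L",(97,269)),("R",(441,200)),("F",(245,82))):
    i="LRF".index(n)
    w=ray(d,(np.array(a)-.25)/1.5,.022);v=w-piv[i];wa=np.arctan2(v[1],v[0])
    print(n,np.hypot(*v[:2]).round(4),"world",np.degrees(wa).round(1),"latch",np.degrees((wa-p[2]-BASE[i]+np.pi)%(2*np.pi)-np.pi).round(1))
```

```text
[ 0.55751527  0.04030705 -0.28421974] [-2.8  0.7  0.6  0.2  0.5 -0.5 -3.5 -1.1 -0.3 -0.4  1.3 -0.5  0.7 -0.3
 -1.1  0.2 -0.  -0.   0.2  1.1  0.5  0.4]
[[ 0.5598442   0.15526607  0.019     ]
 [ 0.4975935  -0.05782746  0.019     ]
 [ 0.6208674   0.02180008  0.019     ]]
L 0.0505 world 51.2 latch -22.6
R 0.0494 world -36.4 latch 69.9
F 0.0499 world -6.8 latch 9.5
```

>>> move_arm(
  increments=[
    [1.4, 1.9, 5, 7, 2.4],
    [2.7, 3.8, 10, 14.3, 2.4],
    [2.7, 3.8, 15, 14.3, 2.4],
    [2.7, 3.8, 18.5, 14.3, 2.4],
    [2.7, 3.8, 18.5, 14.3, 2.4],
  ],
)

```text
t: 2.22
tool_pos: [0.5233, -0.0796, 0.0599]
tool_rot: [2.986, -0.974, -0.012]
contact_force: [0.3, 0.9, 0.6]
opening: 0.0241
```

```bash
cat > look.py <<'E'
from h import *
import sys,pickle
i="LRF".index(sys.argv[1]);o,M=tool();p=np.load("p.npy");piv=T(p,PIV)[i]
yaw=np.degrees(np.arctan2(M[1,0],M[0,0]));print("t",o["t"],"pos",o["tool_pos"].round(4),"yaw",yaw.round(1),"tilt",M[2].round(4),"open",o["opening"].round(4),"F",o["contact_force"].round(1),"q6",o["q"][5].round(2))
print("pivot in tool cm",(M.T@(piv-o["tool_pos"])*100).round(2))
if len(sys.argv)>2:
    n=sys.argv[3] if len(sys.argv)>3 else "wrist"
    d=get_image(n);cv2.imwrite(f"pics/{sys.argv[2]}.png",cv2.resize(d["image"][:,:,::-1],None,fx=1.5,fy=1.5,interpolation=cv2.INTER_CUBIC));pickle.dump(d,open(sys.argv[2]+".pkl","wb"))
E
python3 look.py R w3
```

```text
Traceback (most recent call last):
  File "look.py", line 4, in <module>
    yaw=np.degrees(np.arctan2(M[1,0],M[0,0]));print("t",o["t"],"pos",o["tool_pos"].round(4),"yaw",yaw.round(1),"tilt",M[2].round(4),"open",o["opening"].round(4),"F",o["contact_force"].round(1),"q6",o["q"][5].round(2))
                                                                                                                                           ^^^^^^^^^^^^^^^^^^
AttributeError: 'float' object has no attribute 'round'
```

```bash
sed -i 's/o\["opening"\].round(4)/round(o["opening"],4)/' look.py; python3 look.py R w3
```

```text
t 2.225 pos [ 0.5233 -0.0796  0.0599] yaw -36.1 tilt [-0.0072  0.0026 -1.    ] open 0.0241 F [0.3 0.9 0.6] q6 1.91
pivot in tool cm [-3.33 -0.25  4.11]
```

View pics/w3.png

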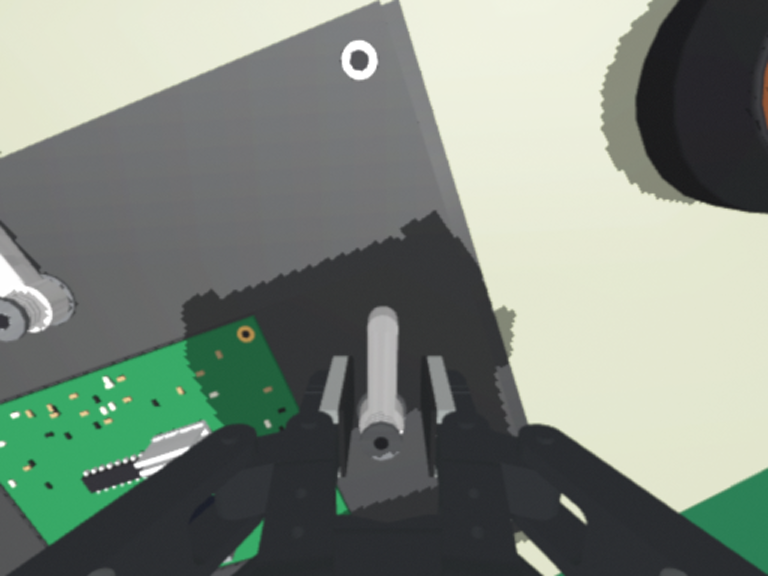

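>>> move_arm(
  increments=[
    [0, 0, 0.8, 0, 2.4],
    [0, 0, 1.5, 0, 2.4],
    [0, 0, 1.5, 0, 2.4],
  ],
)

```text
t: 2.65
tool_pos: [0.5262, -0.0801, 0.0485]
tool_rot: [2.987, -0.974, 0.0]
contact_force: [-0.4, 0.2, -0.5]
opening: 0.0243
```

```bash
python3 - <<'E'
from h import *
import pickle
d=pickle.load(open("w3.pkl","rb"));print("hub",ray(d,(np.array([381,442])-.25)/1.5,.036),"nose",ray(d,(np.array([383,308])-.25)/1.5,.022))
E
python3 look.py R
```

```text
hub [ 0.49732879 -0.05724573  0.036     ] nose [ 0.53899339 -0.08872829  0.022     ]
t 2.65 pos [ 0.5262 -0.0801  0.0485] yaw -36.1 tilt [ 1.e-04 -0.e+00 -1.e+00] open 0.0243 F [-0.4  0.2 -0.5] q6 1.91
pivot in tool cm [-3.62 -0.11  2.95]
```

>>> move_arm(
  increments=[
    [0, -0.1, 0.7, 0, 2.4],
    [0, -0.1, 1.4, 0, 2.4],
    [0, -0.1, 1.4, 0, 1.5],
    [0, -0.1, 1.4, 0, 1.5],
  ],
)

```text
t: 3.15
tool_pos: [0.5267, -0.0793, 0.0343]
tool_rot: [2.987, -0.974, -0.0]
contact_force: [0.2, -0.1, 1.2]
opening: 0.0151
```

```bash
python3 look.py R w4
```

```text
t 3.15 pos [ 0.5267 -0.0793  0.0343] yaw -36.1 tilt [-2.e-04  1.e-04 -1.e+00] open 0.0151 F [ 0.2 -0.1  1.2] q6 1.91
pivot in tool cm [-3.62 -0.02  1.53]
```

View pics/w4.png

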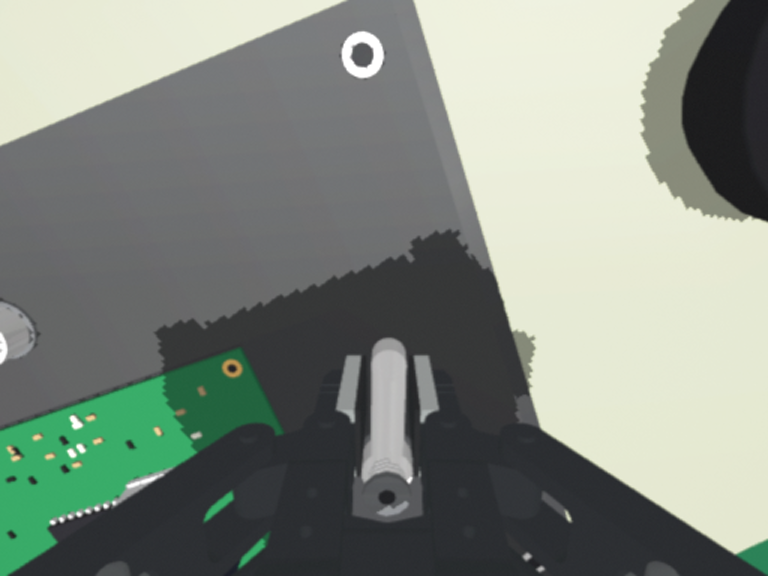

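The arm sits centred between the fingertips with no contact. Now I swing it round.

>>> move_arm(
  increments=[
    [-0.05, -0.63, 0, -10, 1.5],
    [-0.22, -1.23, 0, -20, 1.5],
    [-0.48, -1.8, 0, -30, 1.5],
    [-0.84, -2.31, 0, -40, 1.5],
    [-1.29, -2.76, 0, -50, 1.5],
  ],
)

```text
t: 3.82
tool_pos: [0.5328, -0.0497, 0.0345]
tool_rot: [3.117, 0.388, 0.001]
contact_force: [0.1, -2.1, -1.4]
opening: 0.015
```

```bash
python3 look.py R
```

```text
t 3.825 pos [ 0.5328 -0.0497  0.0345] yaw 14.2 tilt [ 2.e-04  1.e-03 -1.e+00] open 0.015 F [ 0.1 -2.1 -1.4] q6 1.09
pivot in tool cm [-3.61 -0.07  1.55]
```

>>> move_arm(
  increments=[
    [-0.05, -0.63, 0, -10, 1.5],
    [-0.22, -1.23, 0, -20, 1.5],
    [-0.48, -1.8, 0, -30, 1.5],
    [-0.84, -2.31, 0, -40, 1.5],
    [-1.29, -2.76, 0, -50, 1.5],
  ],
)

```text
t: 4.45
tool_pos: [0.5139, -0.0259, 0.0348]
tool_rot: [2.66, 1.669, 0.001]
contact_force: [1.0, -1.4, -0.3]
opening: 0.0148
```

```bash
python3 look.py R w5
```

```text
t 4.45 pos [ 0.5139 -0.0259  0.0348] yaw 64.2 tilt [-0.      0.0018 -1.    ] open 0.0148 F [ 1.  -1.4 -0.3] q6 0.26
pivot in tool cm [-3.58 -0.09  1.58]
```

View pics/w5.png

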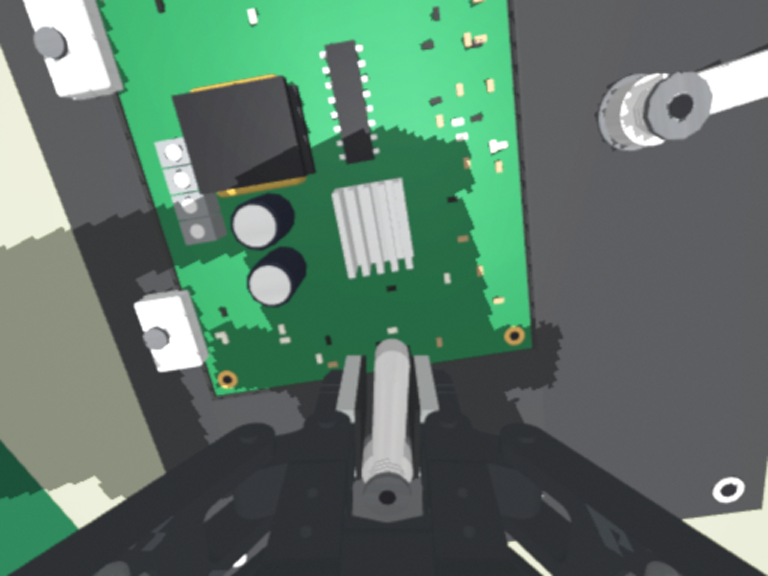

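Run:
```python
from h import *
import pickle
d=pickle.load(open("w5.pkl","rb"));g=lambda u,z:ray(d,(np.array(u)-.25)/1.5,z)
a=g((216,397),.0114);b=g((532,350),.0114);c=g((512,20),.0114);print(a,b,"edge yaw",np.degrees(np.arctan2(*(b-a)[1::-1])),np.linalg.norm(b-a), "far edge",np.degrees(np.arctan2(*(c-b)[1::-1])))
h=g((387,497),.036);n=g((392,340),.022);print("hub",h,n,"arm yaw",np.degrees(np.arctan2(*(n-h)[1::-1])),np.hypot(*(n-h)[:2]))
print(T(np.load("p.npy"),[[-.09,-.075,.0114],[.03,-.075,.0114]]))
```

```text
[ 0.44898035 -0.00750599  0.0114    ] [ 0.56546109 -0.04181874  0.0114    ] edge yaw -16.41385269995433 0.12142951633132856 far edge 73.04344113156375
hub [ 0.49741266 -0.05863722  0.036     ] [ 0.52226349 -0.01118972  0.022     ] arm yaw 62.3565043066367 0.053561458156389435
[[ 0.45009536 -0.00644723  0.0114    ]
 [ 0.56528105 -0.04009626  0.0114    ]]
```

>>> move_arm(
  increments=[
    [-0.05, -0.64, 0, -9.5, 1.5],
    [-0.05, -0.64, 0, -9.5, 1.25],
    [-0.05, -0.64, 0, -9.5, 1.25],
    [-0.05, -0.64, 0, -9.5, 1.25],
  ],
)

```text
t: 5.0
tool_pos: [0.5077, -0.0234, 0.0345]
tool_rot: [2.521, 1.875, 0.0]
contact_force: [0.1, -0.7, 0.7]
opening: 0.0124
```

```bash
python3 look.py R
```

```text
t 5.0 pos [ 0.5077 -0.0234  0.0345] yaw 73.3 tilt [ 0.e+00  2.e-04 -1.e+00] open 0.0124 F [ 0.1 -0.7  0.7] q6 0.1
pivot in tool cm [-3.59  0.02  1.55]
```

>>> move_arm(
  increments=[
    [0, 0, 0, 0, 2.4],
    [0, 0, 0, 0, 2.4],
    [0, 0, -2, 0, 2.4],
    [0, 0, -6, 0, 2.4],
    [0, 0, -10, 0, 2.4],
  ],
)

```text
t: 5.62
tool_pos: [0.507, -0.0232, 0.135]
tool_rot: [-2.519, -1.876, 0.001]
contact_force: [0.2, -0.0, -0.3]
opening: 0.0238
```

```bash
python3 look.py R w6
```

```text
t 5.625 pos [ 0.507  -0.0232  0.135 ] yaw 73.4 tilt [-1.0e-04 -1.3e-03 -1.0e+00] open 0.0238 F [ 0.2 -0.  -0.3] q6 0.1
pivot in tool cm [-3.58  0.11 11.6 ]
```

View pics/w6.png

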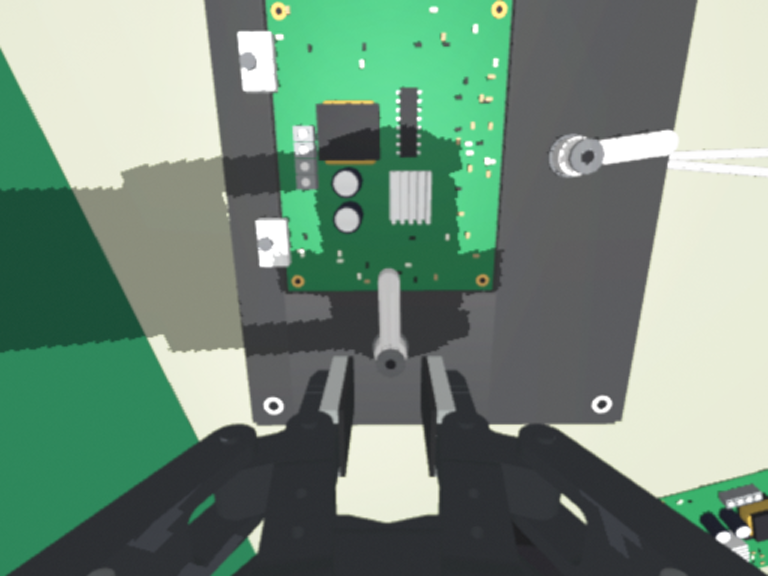

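Run:
```python
from h import *
import pickle
d=pickle.load(open("w6.pkl","rb"));g=lambda u,z:ray(d,(np.array(u)-.25)/1.5,z)
y=lambda v:np.degrees(np.arctan2(v[1],v[0]))
a=g((288,292),.0114);b=g((495,292),.0114);print("edge",y(b-a))
a=g((266,0),.0114);b=g((288,280),.0114);print("near edge",y(a-b))
a=g((513,0),.0114);b=g((496,280),.0114);print("far edge",y(a-b))
h=g((390,364),.036);n=g((389,269),.022);print("R",h,y(n-h),np.hypot(*(n-h)[:2]))
h=g((588,157),.036);n=g((677,140),.022);print("F",h,y(n-h),np.hypot(*(n-h)[:2]))
```

```text
edge -16.6162193212991
near edge 73.7561022662109
far edge 74.31930473204706
R [ 0.49757721 -0.05804903  0.036     ] 74.01644938638525 0.05170737450500537
F [0.621783   0.02149368 0.036     ] -7.499233784746933 0.05101250984794137
```

>>> move_arm(
  increments=[
    [1.6, 2.6, 0, 10, 2.4],
    [3.3, 5.3, 0, 20, 2.4],
    [4.9, 7.9, 0, 30, 2.4],
    [6.5, 10.5, 0, 40, 2.4],
    [8.15, 13.2, 0, 50, 2.4],
  ],
)

```text
t: 6.3
tool_pos: [0.6581, 0.0173, 0.1338]
tool_rot: [-3.078, -0.627, 0.001]
contact_force: [-0.1, -0.0, 0.7]
opening: 0.024
```

>>> move_arm(
  increments=[
    [0, 0, 2, 10, 2.4],
    [0, 0, 4, 20, 2.4],
    [0, 0, 6.5, 30.2, 2.4],
    [0, 0, 6.5, 30.2, 2.4],
    [0, 0, 6.5, 30.2, 2.4],
  ],
)

```text
t: 6.92
tool_pos: [0.6577, 0.0169, 0.0701]
tool_rot: [3.136, -0.183, 0.001]
contact_force: [0.4, 0.3, 0.0]
opening: 0.0236
```

```bash
python3 look.py F w7
```

```text
t 6.925 pos [0.6577 0.0169 0.0701] yaw -6.7 tilt [ 8.e-04  0.e+00 -1.e+00] open 0.0236 F [0.4 0.3 0. ] q6 1.6
pivot in tool cm [-3.72 -0.05  5.1 ]
```

View pics/w7.png

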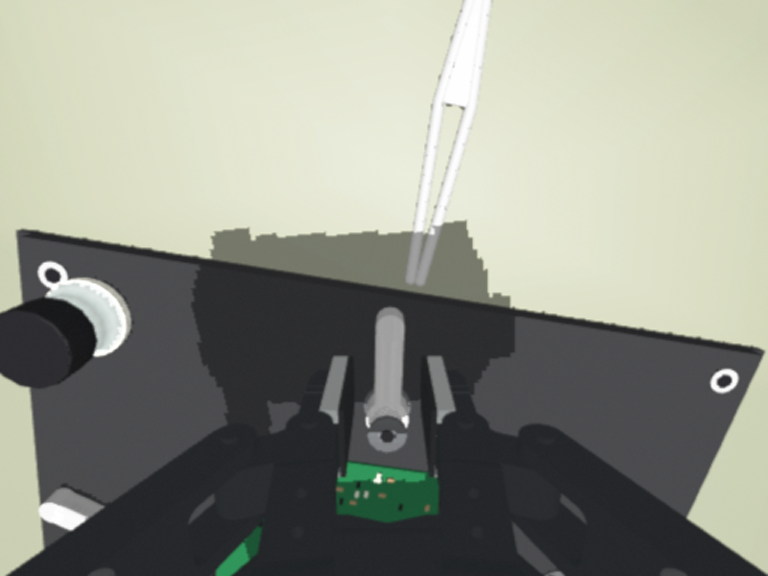

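>>> move_arm(
  increments=[
    [-0.1, 0, 1.5, 0, 2.4],
    [-0.1, 0, 2.8, 0, 2.4],
    [-0.1, 0, 3.55, 0, 2.4],
    [-0.1, 0, 3.55, 0, 1.5],
    [-0.1, 0, 3.55, 0, 1.5],
  ],
)

```text
t: 7.6
tool_pos: [0.6566, 0.0171, 0.0341]
tool_rot: [-3.136, 0.187, -0.001]
contact_force: [0.4, -0.5, 0.2]
opening: 0.0148
```

```bash
python3 look.py F w8
```

```text
t 7.6 pos [0.6566 0.0171 0.0341] yaw -6.8 tilt [ 5.e-04 -0.e+00 -1.e+00] open 0.0148 F [ 0.4 -0.5  0.2] q6 1.6
pivot in tool cm [-3.6  -0.04  1.5 ]
```

View pics/w8.png

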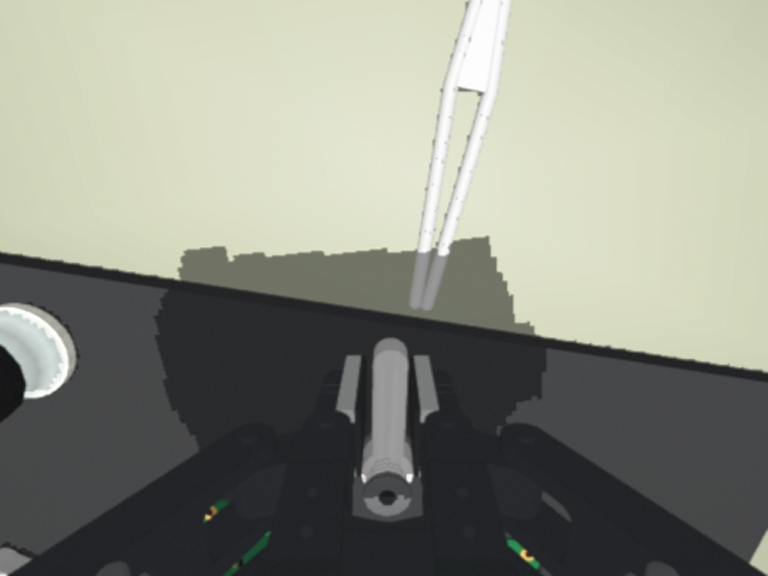

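>>> move_arm(
  increments=[
    [-0.05, -0.63, 0, -10, 1.5],
    [-0.22, -1.23, 0, -20, 1.5],
    [-0.48, -1.8, 0, -30, 1.5],
    [-0.84, -2.31, 0, -40, 1.5],
    [-1.29, -2.76, 0, -50, 1.5],
  ],
)

```text
t: 8.28
tool_pos: [0.6474, 0.0458, 0.0345]
tool_rot: [2.917, 1.164, 0.002]
contact_force: [0.9, -1.6, -0.5]
opening: 0.0149
```

>>> move_arm(
  increments=[
    [-0.05, -0.63, 0, -10, 1.5],
    [-0.22, -1.23, 0, -20, 1.5],
    [-0.48, -1.8, 0, -30, 1.5],
    [-0.84, -2.31, 0, -40, 1.5],
    [-1.29, -2.76, 0, -50, 1.5],
  ],
)

```text
t: 8.9
tool_pos: [0.6193, 0.0572, 0.0348]
tool_rot: [2.151, 2.287, 0.002]
contact_force: [1.3, -0.5, 0.0]
opening: 0.0151
```

```bash
python3 look.py F w9
```

```text
t 8.9 pos [0.6193 0.0572 0.0348] yaw 93.5 tilt [-5.0e-04  2.6e-03 -1.0e+00] open 0.0151 F [ 1.3 -0.5  0. ] q6 -0.09
pivot in tool cm [-3.55 -0.06  1.58]
```

View pics/w9.png

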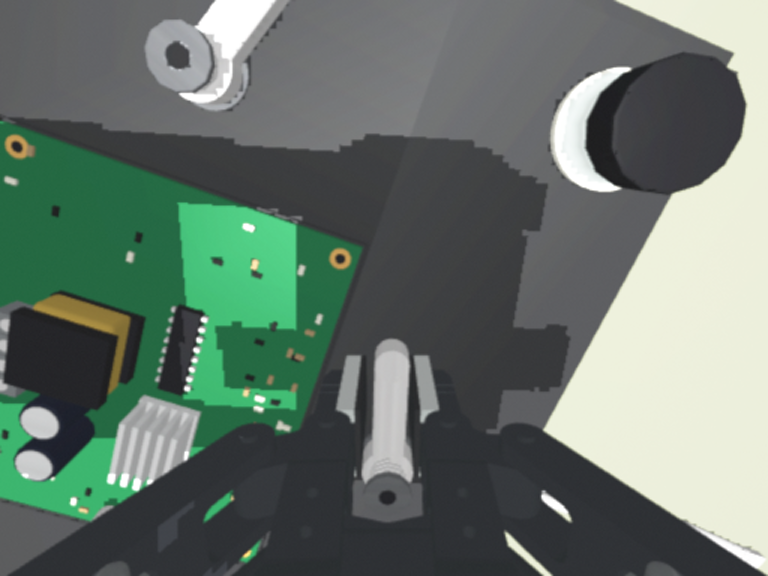

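>>> move_arm(
  increments=[
    [-0.05, -0.63, 0, -10, 1.5],
    [-0.22, -1.23, 0, -20, 1.5],
    [-0.48, -1.8, 0, -30, 1.5],
    [-0.84, -2.31, 0, -40, 1.5],
    [-1.29, -2.76, 0, -50, 1.5],
  ],
)

```text
t: 9.57
tool_pos: [0.5926, 0.043, 0.0348]
tool_rot: [0.987, 2.98, 0.002]
contact_force: [1.2, 0.0, 0.4]
opening: 0.0152
```

```bash
python3 look.py F w10
```

```text
t 9.575 pos [0.5926 0.043  0.0348] yaw 143.4 tilt [-0.0018  0.0019 -1.    ] open 0.0152 F [1.2 0.  0.4] q6 -0.98
pivot in tool cm [-3.54 -0.02  1.59]
```

View pics/w10.png

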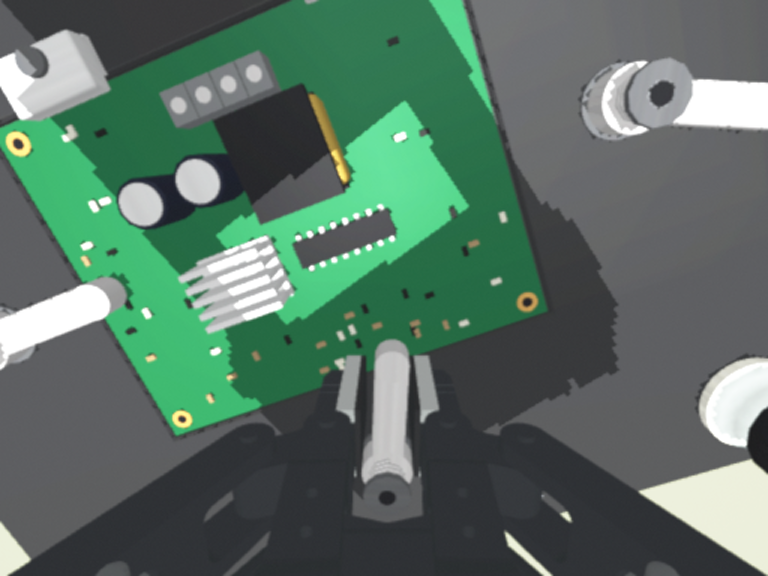

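>>> move_arm(
  increments=[
    [-0.05, -0.63, 0, -10, 1.5],
    [-0.22, -1.23, 0, -20.2, 1.5],
    [-0.22, -1.23, 0, -20.2, 1.25],
    [-0.22, -1.23, 0, -20.2, 1.25],
    [-0.22, -1.23, 0, -20.2, 1.25],
  ],
)

```text
t: 10.25
tool_pos: [0.586, 0.0319, 0.0338]
tool_rot: [-0.457, -3.108, 0.0]
contact_force: [0.1, -0.2, 0.2]
opening: 0.0124
```

```bash
python3 look.py F
```

```text
t 10.25 pos [0.586  0.0319 0.0338] yaw 163.3 tilt [ 1.e-04 -1.e-04 -1.e+00] open 0.0124 F [ 0.1 -0.2  0.2] q6 -1.35
pivot in tool cm [-3.63  0.04  1.48]
```

>>> move_arm(
  increments=[
    [0, 0, 0, 0, 2.4],
    [0, 0, 0, 0, 2.4],
    [0, 0, -2, 0, 2.4],
    [0, 0, -6, 0, 2.4],
    [0, 0, -10, 0, 2.4],
  ],
)

```text
t: 10.88
tool_pos: [0.5862, 0.0318, 0.1363]
tool_rot: [0.454, 3.108, 0.0]
contact_force: [0.6, 0.5, -0.0]
opening: 0.024
```

```bash
python3 look.py F w11
```

```text
t 10.875 pos [0.5862 0.0318 0.1363] yaw 163.4 tilt [-9.e-04  2.e-04 -1.e+00] open 0.024 F [ 0.6  0.5 -0. ] q6 -1.35
pivot in tool cm [-3.6   0.03 11.73]
```

View pics/w11.png

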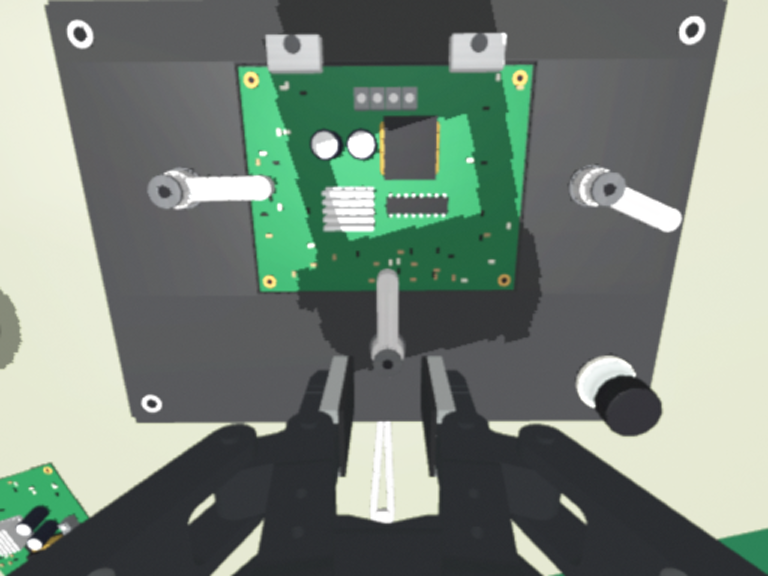

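Far and right now both look square to the board. The left hub is at (608,189) with its nose at (680,224).

Run:
```python
from h import *
import pickle
d=pickle.load(open("w11.pkl","rb"));g=lambda u,z:ray(d,(np.array(u)-.25)/1.5,z)
y=lambda v:np.degrees(np.arctan2(v[1],v[0]))
a=g((258,292),.0114);b=g((515,289),.0114);print("edge",y(b-a))
for n,hu,nu in(("F",(387,364),(387,269)),("R",(166,190),(271,187)),("L",(609,189),(678,224))):
    h=g(hu,.036);n_=g(nu,.022);print(n,h.round(4),y(n_-h).round(1),np.hypot(*(n_-h)[:2]).round(4))
o,M=tool();tgt=np.array([.5600,.1553])
for yaw in(231.5,):
    c=np.radians(yaw-180);t=tgt+.036*np.array([np.cos(c),np.sin(c)]);print(t,(M.T@np.append(t-o["tool_pos"][:2],0)*100).round(2))
```

```text
edge 74.04303566077078
F [0.6217 0.0218 0.036 ] 163.3 0.0521
R [ 0.4974 -0.0566  0.036 ] 73.8 0.0491
L [0.5605 0.1562 0.036 ] 50.7 0.0513
[0.58241053 0.18347389] [ 5.07 14.34 -0.02]
```

>>> move_arm(
  increments=[
    [1, 2.9, 0, -10, 2.4],
    [2, 5.8, 0, -20, 2.4],
    [3, 8.6, 0, -30, 2.4],
    [4.1, 11.5, 0, -40, 2.4],
    [5.1, 14.4, 0, -50, 2.4],
  ],
)

```text
t: 11.55
tool_pos: [0.5786, 0.1855, 0.1355]
tool_rot: [-0.91, 3.005, -0.0]
contact_force: [-0.2, -0.5, -0.2]
opening: 0.024
```

>>> move_arm(
  increments=[
    [0, 0, 2, -9, 2.4],
    [0, 0, 4, -17.6, 2.4],
    [0, 0, 6.5, -17.6, 2.4],
    [0, 0, 6.5, -17.6, 2.4],
    [0, 0, 6.5, -17.6, 2.4],
  ],
)

```text
t: 12.18
tool_pos: [0.5792, 0.1845, 0.0705]
tool_rot: [-1.351, 2.834, -0.001]
contact_force: [0.3, 0.3, -0.3]
opening: 0.0241
```

```bash
python3 look.py L w12
```

```text
t 12.175 pos [0.5792 0.1845 0.0705] yaw -129.0 tilt [-0.0016 -0.0013 -1.    ] open 0.0241 F [ 0.3  0.3 -0.3] q6 -2.27
pivot in tool cm [ 3.5  -0.33  5.15]
```

View pics/w12.png

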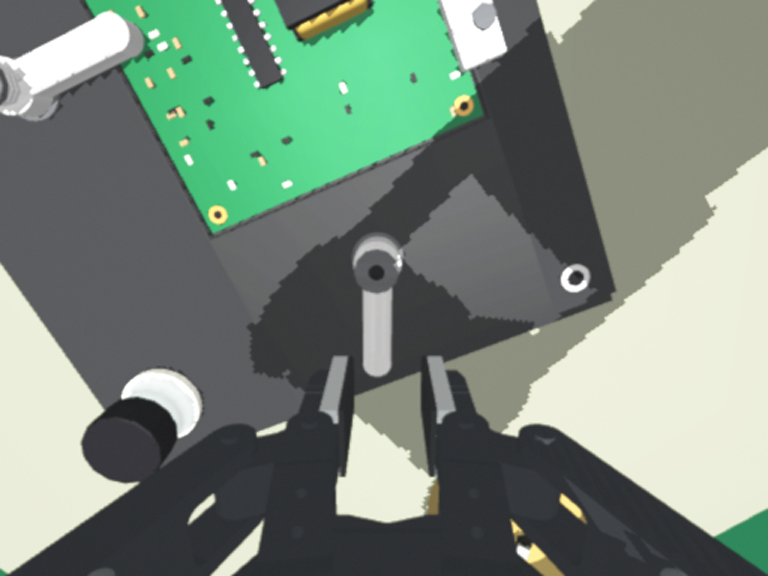

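>>> move_arm(
  increments=[
    [-0.1, -0.3, 1.2, 0, 2.4],
    [-0.1, -0.3, 1.5, 0, 2.4],
    [-0.1, -0.3, 3.6, 0, 2.4],
    [-0.1, -0.3, 3.6, 0, 2.4],
    [-0.1, -0.3, 3.6, 0, 1.5],
  ],
)

```text
t: 12.85
tool_pos: [0.581, 0.183, 0.0323]
tool_rot: [1.352, -2.835, 0.0]
contact_force: [-0.3, 0.6, -0.1]
opening: 0.0151
```

```bash
python3 look.py L w13
```

```text
t 12.85 pos [0.581  0.183  0.0323] yaw -129.0 tilt [ 1.e-03  3.e-04 -1.e+00] open 0.0151 F [-0.3  0.6 -0.1] q6 -2.28
pivot in tool cm [ 3.49 -0.1   1.33]
```

View pics/w13.png

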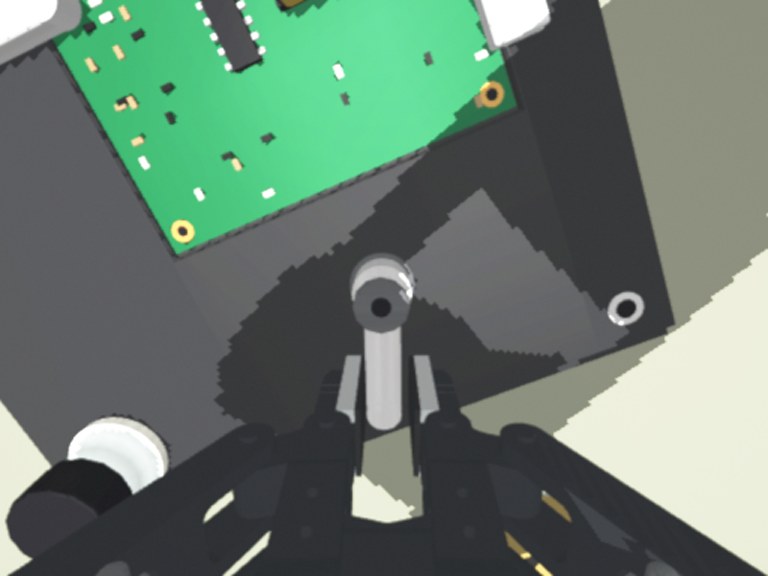

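>>> move_arm(
  increments=[
    [-0.1, -0.1, -0.2, 0, 1.5],
    [-0.05, -0.73, -0.2, 10, 1.5],
    [0.12, -1.33, -0.2, 20, 1.5],
    [0.38, -1.9, -0.2, 30, 1.5],
    [0.74, -2.41, -0.2, 40, 1.5],
  ],
)

```text
t: 13.52
tool_pos: [0.596, 0.1628, 0.0356]
tool_rot: [-0.291, 3.127, 0.002]
contact_force: [0.9, 2.1, -0.3]
opening: 0.0152
```

```bash
python3 look.py L w14
```

```text
t 13.525 pos [0.596  0.1628 0.0356] yaw -169.4 tilt [-0.0016  0.001  -1.    ] open 0.0152 F [ 0.9  2.1 -0.3] q6 -1.61
pivot in tool cm [ 3.69 -0.08  1.65]
```

View pics/w14.png

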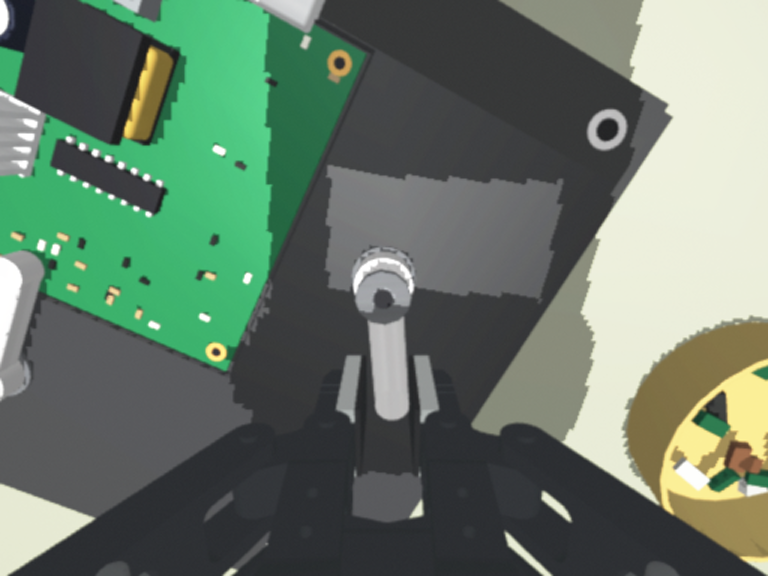

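>>> move_arm(
  increments=[
    [0.05, -0.63, 0.1, 10, 1.5],
    [0.22, -1.23, 0.1, 20, 1.5],
    [0.48, -1.8, 0.1, 30, 1.5],
    [0.84, -2.31, 0.1, 40, 1.5],
    [1.29, -2.76, 0.1, 50, 1.5],
  ],
)

```text
t: 14.2
tool_pos: [0.589, 0.1329, 0.0349]
tool_rot: [1.053, 2.957, 0.002]
contact_force: [1.4, 1.3, -0.7]
opening: 0.0149
```

```bash
python3 look.py L w15
```

```text
t 14.2 pos [0.589  0.1329 0.0349] yaw 140.8 tilt [-0.0019  0.0023 -1.    ] open 0.0149 F [ 1.4  1.3 -0.7] q6 -0.79
pivot in tool cm [ 3.68 -0.12  1.58]
```

View pics/w15.png

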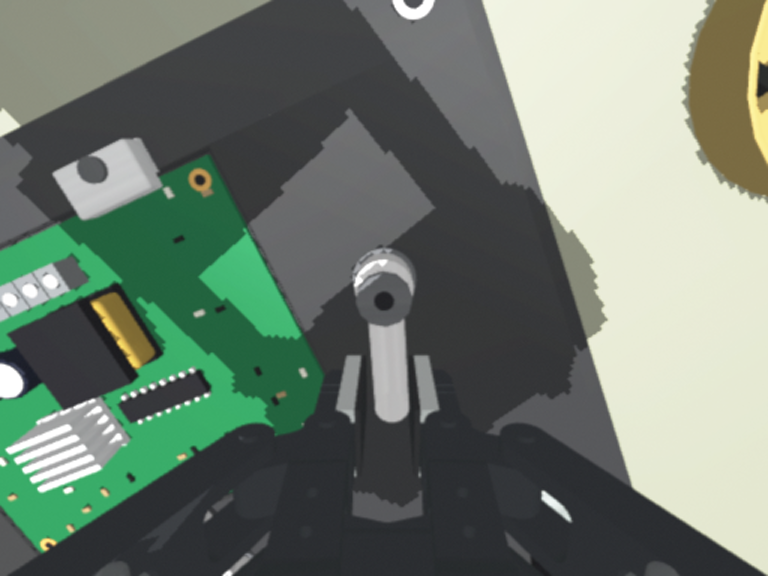

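>>> move_arm(
  increments=[
    [0.05, -0.63, 0, 10, 1.5],
    [0.22, -1.23, 0, 20, 1.5],
    [0.48, -1.8, 0, 30, 1.5],
    [0.84, -2.31, 0, 40, 1.5],
    [1.29, -2.76, 0, 50, 1.5],
  ],
)

```text
t: 14.88
tool_pos: [0.5614, 0.1193, 0.0347]
tool_rot: [2.202, 2.238, 0.002]
contact_force: [1.5, -1.1, -0.5]
opening: 0.0151
```

```bash
python3 look.py L w16
```

```text
t 14.875 pos [0.5614 0.1193 0.0347] yaw 90.9 tilt [-5.0e-04  2.4e-03 -1.0e+00] open 0.0151 F [ 1.5 -1.1 -0.5] q6 0.06
pivot in tool cm [ 3.6  -0.11  1.57]
```

View pics/w16.png

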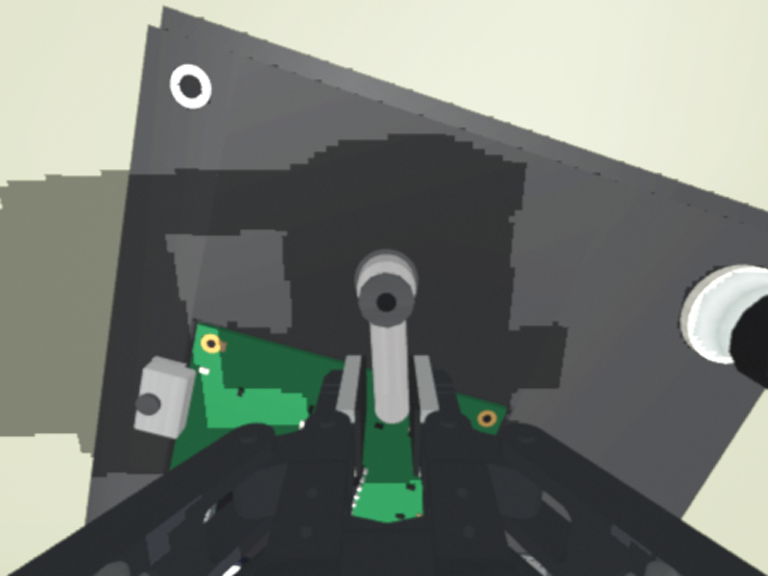

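>>> move_arm(
  increments=[
    [0.05, -0.63, 0, 9, 1.5],
    [0.16, -1.1, 0, 17.3, 1.5],
    [0.16, -1.1, 0, 17.3, 1.25],
    [0.16, -1.1, 0, 17.3, 1.25],
    [0.16, -1.1, 0, 17.3, 1.25],
  ],
)

```text
t: 15.55
tool_pos: [0.5499, 0.1209, 0.034]
tool_rot: [2.512, 1.886, 0.001]
contact_force: [0.7, 0.2, 0.1]
opening: 0.0121
```

```bash
python3 look.py L
```

```text
t 15.55 pos [0.5499 0.1209 0.034 ] yaw 73.8 tilt [ 3.e-04  4.e-04 -1.e+00] open 0.0121 F [0.7 0.2 0.1] q6 0.37
pivot in tool cm [ 3.58 -0.    1.5 ]
```

Now I open the fingers, rise, and back off for the full check.

>>> move_arm(
  increments=[
    [0, 0, 0, 0, 2.4],
    [0, 0, 0, 0, 2.4],
    [0, 0, -2, 0, 2.4],
    [0, 0, -7, 0, 2.4],
    [0, 0, -12, 0, 2.4],
  ],
)

```text
t: 16.18
tool_pos: [0.5494, 0.1208, 0.1563]
tool_rot: [2.514, 1.884, 0.0]
contact_force: [0.8, 0.3, -0.2]
opening: 0.0237
```

>>> move_arm(
  increments=[
    [-4, 0, -4, 0, 2.4],
    [-9, 0, -8, 0, 2.4],
    [-14, 0, -12, 0, 2.4],
    [-14, 0, -12, 0, 2.4],
    [-14, 0, -12, 0, 2.4],
  ],
)

```text
t: 16.8
tool_pos: [0.5101, -0.0134, 0.2746]
tool_rot: [2.514, 1.883, 0.002]
contact_force: [0.4, -0.1, -0.1]
opening: 0.024
```

```bash
python3 look.py L w17; python3 look.py L s17 scene
```

```text
t 16.8 pos [ 0.5101 -0.0134  0.2746] yaw 73.6 tilt [ 6.0e-04  1.1e-03 -1.0e+00] open 0.024 F [ 0.4 -0.1 -0.1] q6 0.11
pivot in tool cm [17.57 -0.   25.57]
t 16.85 pos [ 0.5098 -0.0129  0.2734] yaw 73.7 tilt [ 3.e-04 -1.e-03 -1.e+00] open 0.0239 F [-0.3  0.6 -0.7] q6 0.11
pivot in tool cm [17.54  0.11 25.44]
```

View pics/w17.png

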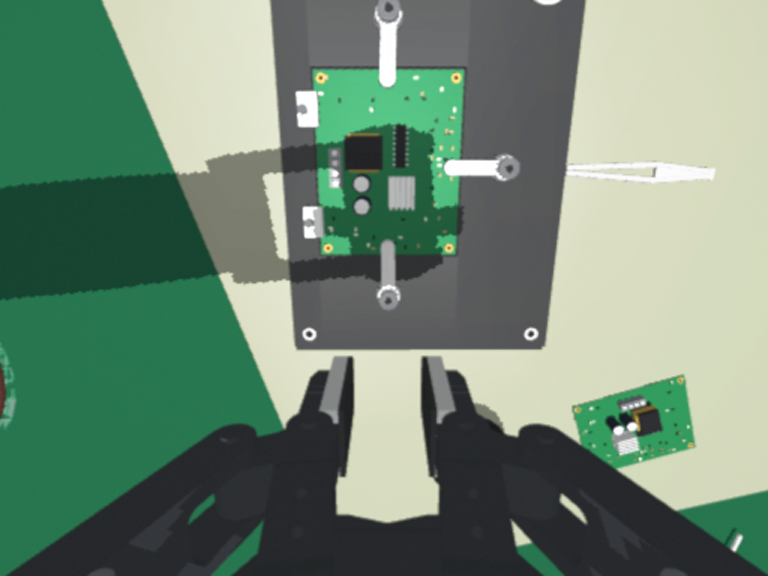

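View pics/s17.png

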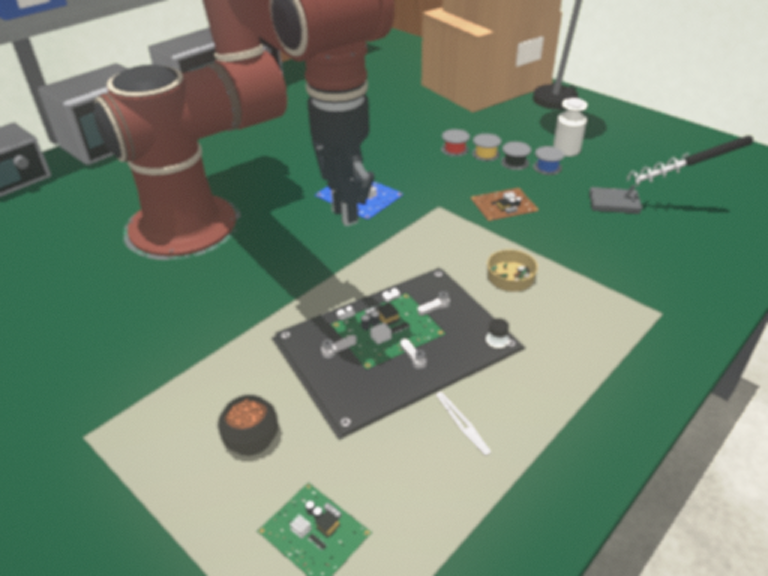

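Run:
```python
from h import *
import pickle
d=pickle.load(open("w17.pkl","rb"));g=lambda u,z:ray(d,(np.array(u)-.25)/1.5,z)
y=lambda v:np.degrees(np.arctan2(v[1],v[0]))
print("edges",y(g((466,67),.0114)-g((310,67),.0114)),y(g((458,255),.0114)-g((320,255),.0114)))
for n,hu,nu in(("F",(508,168),(445,167)),("R",(388,299),(388,241)),("L",(388,9),(388,87))):
    h=g(hu,.036);n_=g(nu,.022);print(n,h.round(4),y(n_-h).round(1),np.hypot(*(n_-h)[:2]).round(4))
a=cv2.imread("pics/scene0.png");b=get_image("scene")["image"][:,:,::-1]
for n,(x,yy) in dict(jar=(332,224),tin=(341,180),tc=(166,284),tw=(308,281)).items():
    s=np.s_[yy-22:yy+22,x-24:x+24];r=cv2.phaseCorrelate(cv2.cvtColor(a[s],6).astype(float),cv2.cvtColor(np.ascontiguousarray(b[s]),6).astype(float));print(n,np.round(r[0],2),round(r[1],2))
```

```text
edges -16.34800691582081 -16.36016342748821
F [0.6204 0.0225 0.036 ] 163.3 0.0483
R [ 0.498  -0.0561  0.036 ] 73.6 0.0484
L [0.5598 0.155  0.036 ] -106.3 0.0495
jar [0.08 0.67] 1.03
tin [-0.01  0.56] 1.01
tc [0.07 0.5 ] 0.89
tw [-0.02  0.47] 1.01
```

```bash
python3 -c "
from station import order
print(order.finish_job())"
```

```text
the job is handed in; nothing more can be done
None
```

All three latches (right, far and left) now point straight in over the board, and I've handed the job in. For each one I lowered the loosely spaced fingertips on either side of the arm and swung it round its pivot. I then narrowed the gap to centre the arm, opened the fingers and lifted clear.

**Latch angles:** in the last wrist image, the far latch measured 163.3°, the right 73.6° and the left -106.3°. Square to the board's edges would be 163.65°, 73.65° and -106.35°, so all three are within about 0.5°.

**Board:** it still lies in its pocket with its edges parallel to the pallet. The fingertips were commanded about 5 mm above its face, and the readings after each move showed no more than about 2.5 N at the wrist.

**Jar, tin, tip cleaner and tweezers:** the before-and-after scene images show all four shifted by the same 0.5–0.7 pixel vertically. The tip cleaner, which the arm never came near, shifted just as much, so I take this as camera jitter rather than movement.

**Checks that disagreed:** the first pallet position from the scene and side cameras was 2–3 mm off the wrist camera's, so I used the wrist fit, which matched the known sizes. On the left latch the fingertips went about 2 mm lower than planned over the pallet. I raised them before swinging, and they touched nothing.

The clock read about 17 s at hand-in, against the 69 s limit.

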